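Release the ratchet and lower the printing screen

TASK

The screen of the small printing press is propped up on its ratchet. With the fingertips, press the red release paddle at the front of its side arm fully down so that the pawl comes free of the teeth, then keep pushing it down until the screen is fully home on its stops, and take the hand away. Do not slam or force it, do not raise the screen or touch its mesh, and leave the jar, tape roll and squeegee where they lie.

Things in the scene. Friction and masses are not known exactly. Their poses are not given: they have to be found in the camera images.
- press: Tabletop screen press, fixed to the table: blue steel base plate 450 x 340 mm, hinge cheeks at its rear (+x) end, small grey pallet with a plywood tag in the middle. Origin: centre of the plate's underside, on the table. x points from the operator's side (front) to the hinge, y left, z up. Hinge axis of the screen: along y, 200 mm in +x and 115 mm up from the origin; free front end towards -x.
- screen_arm (a joint): Angle of the screen carrier (grey side arms, wooden frame 255 x 191 mm) above level, rad: 0 = fully down on its stops, grows as it rises; starts at 0.38 to 0.56, limit 0.75. Stiff hinge: stays where left, needs 7 to 10 N down at the paddle. With the pawl in, teeth every 0.09 rad block it from going down (after up to one tooth of play); it can be raised, clicking.
- pawl_lever (a joint): Angle of the release lever and its pawl, rad: 0 = sprung in, 0.12 = paddle fully pressed (25 mm at the paddle). Clear of the teeth beyond 0.09; springs back when let go. Takes 2.5 N at first, 5 N fully pressed, so the paddle bottoms before the screen arm moves; pushing on then carries the arm down. Somewhat above 0 while the pawl rests on the slope of a tooth.
- paddle: Ribbed red paddle, 54 (front to back) x 44 x 8 mm, on the front end of the dark release lever, right side. Origin: centre of its top face; z out of that face. At rest it lies 335 mm ahead of the hinge axis and 45 mm above it (along and square to the screen arm), fully pressed 339 and 20 mm; always 126 mm right (-y) of the press's middle plane. It swings about the hinge axis with the arm.
- mesh: Yellow mesh with dark green stencil, 205 x 141 mm, stretched in the wooden frame of the screen: not to be touched. Origin: its centre, 222 mm in front of the hinge axis and 31 mm below it, on the middle plane of the press.
- ink_jar_mid (a point): Bystander: dark ink jar with black lid, 76 mm diameter, 85 mm high, standing to the right of the press. Point at its centre, half-way up.
- tape_mid (a point): Bystander: tan roll of tape lying flat, 100 mm across, 25 mm high, right of the press. Point at its centre, half-way up.
- squeegee_mid (a point): Bystander: squeegee lying flat, 190 x 102 x 24 mm, wooden grip and green blade, left of the press. Point half-way up near its middle.

How it is judged:
On the way, in this order (a step that is already met when the one before it is completed fails the run):
1. the red paddle is pressed down with the fingers, so that the pawl is free of the teeth, while the screen is still up (value of joint pawl_lever above 0.09 rad and contact force between the fingers and paddle above 1 N and value of joint screen_arm above 0.24 rad), for 0.04 s.
2. the screen is pushed fully down (value of joint screen_arm below 0.03 rad), for 0.04 s.
At the end, for the whole second after the job is handed in: The screen arm is at rest within 0.03 rad (10 mm at the front) of its fully-down stop, the release lever has sprung back (below 0.05 rad), and each bystander is within 30 mm of where it was (value of joint screen_arm below 0.03 rad and value of joint pawl_lever below 0.05 rad and velocity of joint screen_arm between -0.05 and 0.05 rad/s and distance of each of ink_jar_mid, tape_mid, squeegee_mid from where it was at the start of the episode below 0.03 m); the robot touches nothing.
It fails at once if the screen is slammed down (faster than 1.5 rad/s) (velocity of joint screen_arm below -1.5 rad/s).
It fails at once if the paddle is forced (more than 50 N) (contact force between anything else and paddle above 50 N).
It fails at once if the screen is lifted instead of lowered (above 0.62 rad) (value of joint screen_arm above 0.62 rad).
It fails at once if the mesh is touched (more than 1 N) (contact force between anything else and mesh above 1 N).
It fails at once if a bystander is moved by more than 30 mm (distance of any of ink_jar_mid, tape_mid, squeegee_mid from where it was at the start of the episode above 0.03 m).
It also fails if it takes over 35 s, if anything falls off the work surface, if the arm or the gripper's body presses on something with over 40 N, if the wrist force passes 120 N, or if a joint passes its speed limit or range.

ROBOT

A 6-joint arm with a two-finger parallel gripper is mounted at the origin on the work surface. World frame = base frame: x ahead of the robot, y to its left, z up, the work surface at z = 0. Lengths are in m, angles in rad, forces in N, time in s.
With the tool pointing down it reaches from about 0.325 to 0.9 m from the base axis. Payload 6.1 kg.
Tool frame: the origin (TCP) lies at the very end of the fingers, on their centre line; the grasp point (between the pads) lies 19 mm behind it; z points along the fingers, y is the line along which they close (so a half turn about z gives the same grasp; the last joint's range is limited). The gripper opens to 85 mm and grips with 20 to 120 N. Pads are 22 mm wide; open, the fingers measure 114 mm over their backs; the gripper's body (76 mm by 85 mm) begins 54 mm behind the grasp point. The pads swing forward as they close: fully open they stand 13 mm farther back than shut.
Start: joints at [-1.228, 0.22, 1.526, -0, 1.395, -0.126], TCP at [0.282, -0.558, 0.231] pointing down, gripper open.
Joint ranges: [-2.98, 2.98], [-0.91, 2.08], [0.09, 2.57], [-1.24, 4.39], [0.2, 2.65], [-2.68, 2.68]. Speed limits (rad/s): [2.57, 2.57, 3.01, 3.14, 3.14, 3.14].

INTERFACE

Orientations are given as [roll, pitch, yaw] about the fixed x, y, z axes, in that order (R = Rz(yaw) Ry(pitch) Rx(roll)).
In Python, from station import manip, eyes gives the robot as it stands.
- The arm moves only by the tool drive_tool, never from a script. Its argument "increments" is a list of rows, each an object of numbers: "jaw": the gripper command: -1 is shut, 1 is fully open, values between are in proportion; "dx", "dy", "dz": the shift along the tool's x, y, z in mm; "ax", "ay", "az": the turn, a rotation vector about the tool's x, y, z in rad. A call has 1 to 20 rows; each row is the pose to reach, as a shift and turn from the pose commanded when the call began, along the tool's axes at that moment; what a row does not reach only later rows make up. A row lasts 1/12 s, in which the tool goes at most 41.7 mm and 7.16 degrees, less where a joint would pass 70% of its speed; a pose out of reach is approached as far as the arm can. A call with a gripper value outside its range is refused whole. The fingers move at their own pace and stop on an object; "newtons" is the grip in N (left out, the last holds). Time passes only in rows, so rows that repeat a pose let the fingers close. It gives the time, the measured TCP pose, the force, the opening and the grip force at its end, in the units of the state.
- manip.get_state(): the state, without advancing time (a new reading comes with each control period).
- eyes.camera(name): name is "side" or "top" or "wrist"; returns a dict with "frame" (420x560x3 uint8, red, green, blue), "camera_matrix" (3x3 intrinsics, pixels), "rvec" (rotation vector, rad) and "tvec" (3), from world to camera coordinates, as OpenCV has them; the wrist camera has in their place "tool_from_camera" (4x4, takes a point from camera to tool coordinates, whose origin is the TCP and whose axes are the flange's). Camera axes: x right, y down, z forward; pixel columns grow to the right and rows downward; lengths in m; the calibration is good to about 2 mm. A picture is of the moment at which its call begins: read the wrist's pose just before it. There is no depth.
- manip.job_done(): hands the job in; it is judged then, once.
The state is a dict: "time": time; "qpos": joint angles; "qvel": joint speeds; "joint_torque": joint torques, N m; "ee_pos": TCP position; "tcp_rot": TCP orientation; "wrist_force": force on the tool from outside, world axes, zero at the start; "torque": the same for the moment, N m; "width": opening from 0.0 (shut) to 1.0 (fully open); "gripper_force": force on a finger pad.
Only numpy, scipy, OpenCV 4.12 (cv2) and the standard library are available. Lean on these libraries where they do the work, as an engineer would, in place of code of your own. Each camera call takes 0.05 s, during which the arm holds its last target. There are 200 camera calls.

## Working session

There is one attempt and no reset: what is moved stays moved. The work goes in short steps, Python scripts to look and compute and a tool call to move; the robot and the scene stay as the last step left them, time stands still between calls to the robot, and variables do not carry over. Pictures are saved under pics/ and viewed, at most 10 in all, crops included, and the job is handed in when it is done.

Besides the shell and the picture viewer there is one more tool, called in YAML: its name, and indented under it one key for each argument. drive_tool: Moves the arm, as the interface text tells. Its arguments: {"type":"object","properties":{"increments":{"type":"array","items":{"type":"object","properties":{"jaw":{"type":"number"},"dx":{"type":"number"},"dy":{"type":"number"},"dz":{"type":"number"},"ax":{"type":"number"},"ay":{"type":"number"},"az":{"type":"number"}}}},"newtons":{"type":"number"}},"required":["increments"]}

```bash
mkdir -p pics
cat > h.py <<'E'
import numpy as np, cv2
from station import manip, eyes
def P(c):
    R=cv2.Rodrigues(np.array(c["rvec"],float))[0]; return np.array(c["camera_matrix"])@np.c_[R,np.array(c["tvec"]).ravel()]
def red(f):
    h=cv2.cvtColor(f,cv2.COLOR_RGB2HSV); m=(((h[...,0]<7)|(h[...,0]>173))&(h[...,1]>150)&(h[...,2]>70)).astype(np.uint8)
    n,l,s,c=cv2.connectedComponentsWithStats(m); return [(s[i].tolist(),c[i].round(1).tolist()) for i in range(1,n) if s[i,4]>15],m
def tri(c1,p1,c2,p2):
    X=cv2.triangulatePoints(P(c1),P(c2),np.array(p1,float).reshape(2,1),np.array(p2,float).reshape(2,1)); return (X[:3]/X[3]).ravel()
def plane(c,p,z):
    M=P(c); H=np.c_[M[:,0],M[:,1],M[:,2]*z+M[:,3]]; q=np.linalg.solve(H,[*p,1]); return q[:2]/q[2]
E
python3 - <<'E'
from h import *
import pickle
d={}
for n in("side","top"):
    c=d[n]=eyes.camera(n); cv2.imwrite(f"pics/{n}0.png",c["frame"][...,::-1]); print(n,red(c["frame"])[0])
    R=cv2.Rodrigues(np.array(c["rvec"],float))[0];print((-R.T@np.array(c["tvec"]).ravel()).round(3))
pickle.dump(d,open("d0.pkl","wb")); s=manip.get_state(); print(s["time"],s["ee_pos"],s["tcp_rot"],s["width"])
E
```

```text
side [([451, 0, 8, 16, 57], [454.7, 6.4]), ([455, 51, 6, 13, 23], [456.9, 56.1]), ([453, 65, 7, 13, 25], [455.4, 70.1]), ([232, 72, 24, 22, 329], [243.9, 82.5]), ([444, 81, 6, 9, 18], [446.3, 85.2]), ([74, 93, 79, 51, 494], [116.9, 116.6])]
[0.861 0.548 0.949]
top [([483, 150, 11, 34, 60], [488.4, 169.3]), ([527, 168, 33, 9, 67], [546.0, 171.9]), ([374, 213, 24, 24, 327], [385.6, 224.2]), ([522, 308, 38, 15, 116], [542.0, 315.8]), ([525, 314, 35, 59, 630], [542.4, 345.8]), ([503, 324, 11, 4, 29], [508.1, 325.8]), ([376, 347, 160, 73, 7439], [460.3, 387.5]), ([279, 349, 72, 33, 777], [316.0, 365.6]), ([272, 359, 11, 7, 28], [276.6, 362.2]), ([337, 371, 22, 24, 278], [348.7, 382.3]), ([543, 372, 17, 7, 41], [553.0, 375.5]), ([285, 383, 12, 7, 22], [290.7, 385.2]), ([260, 382, 64, 38, 994], [289.3, 399.0]), ([528, 385, 9, 2, 16], [532.4, 385.6]), ([343, 394, 25, 26, 342], [356.8, 407.4]), ([308, 405, 22, 15, 252], [318.3, 412.5])]
[0.344 0.08  1.619]
0.1 [ 0.2822025  -0.55706182  0.23031333] [-3.13987884e+00 -2.13968781e-04  4.68804992e-01] 1.0037824158443098
```

View pics/side0.png

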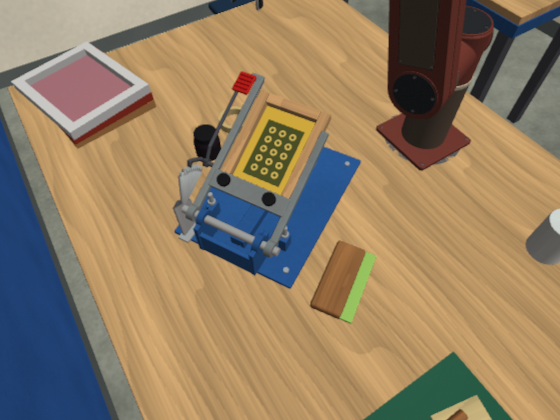

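View pics/top0.png

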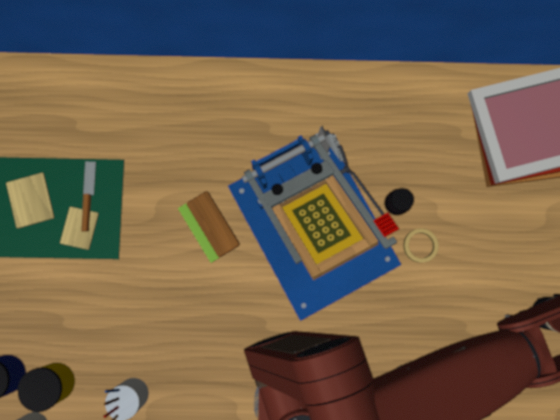

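Side view: the red paddle is at (244,82) and the screen is up, with the jar at (206,140). Top view: paddle at (386,224), jar at (399,201), tape at (421,245), and plate corners at about (230,187), (302,319) and (400,264).

Run:
```python
from h import *
import pickle
d=pickle.load(open("d0.pkl","rb")); s,t=d["side"],d["top"]
p=tri(s,(243.9,82.5),t,(385.6,224.2)); print("paddle",p)
A,B,C=[plane(t,q,.01) for q in((230,187),(302,319),(400,264))]
print(A,B,C,np.linalg.norm(A-B),np.linalg.norm(C-B))
for v in (A-B, ): print("yaw",np.arctan2(v[1],v[0]))
v=B-C; print("yaw2",np.arctan2(-v[0],v[1]) )
yaw=np.arctan2(*(A-B)[::-1]); o=(A+C)/2; R=np.array([[np.cos(yaw),-np.sin(yaw)],[np.sin(yaw),np.cos(yaw)]])
l=R.T@(p[:2]-o); print("origin",o,"paddle in press",l,p[2])
print("ang from x,z", np.arctan2(p[2]-.115,.2-l[0])-np.arctan2(.045,.335), np.hypot(p[2]-.115,.2-l[0]),np.hypot(.045,.335))
print("jar",plane(t,(399,201),.085),"tape",plane(t,(421,245),.02))
for n in("side","top"):
    m=red(d[n]["frame"])[1]; x,y,w,h=(225,65,40,40) if n=="side" else (365,205,45,40)
    k=np.zeros_like(m);k[y:y+h,x:x+w]=m[y:y+h,x:x+w]; print(cv2.boxPoints(cv2.minAreaRect(np.argwhere(k)[:,::-1].astype(np.float32))))
```

```text
paddle [ 0.48722921 -0.20902135  0.27602338]
[0.61931844 0.19750071] [ 0.23600043 -0.02138637] [ 0.39946111 -0.30833053] 0.44141165022889545 0.3302368022056644
yaw 0.5188475582436883
yaw2 0.5178120492034104
origin [ 0.50938978 -0.05541491] paddle in press [-0.09541435 -0.12240151] 0.27602338044626235
ang from x,z 0.36552615765913804 0.33644935664913217 0.33800887562311144
jar [ 0.57551354 -0.28959283] tape [ 0.45580155 -0.36860691]
[[231.80005   88.4     ]
 [241.40005   69.200005]
 [256.20004   76.6     ]
 [246.60004   95.799995]]
[[373.20227 220.1236 ]
 [387.31464 211.30338]
 [397.98877 228.38202]
 [383.8764  237.20224]]
```

drive_tool:
  increments:
    - {"dz": -40, "jaw": -1}
    - {"dz": -80, "jaw": -1}
    - {"dz": -95, "dx": 20, "dy": -13, "jaw": -1}
    - {"dz": -95, "dx": 50, "dy": -32, "az": -0.05, "jaw": -1}
    - {"dz": -95, "dx": 80, "dy": -51, "az": -0.05, "jaw": -1}
    - {"dz": -95, "dx": 110, "dy": -71, "az": -0.05, "jaw": -1}
    - {"dz": -95, "dx": 140, "dy": -90, "az": -0.05, "jaw": -1}
    - {"dz": -95, "dx": 170, "dy": -109, "az": -0.05, "jaw": -1}
    - {"dz": -95, "dx": 200, "dy": -128, "az": -0.05, "jaw": -1}
    - {"dz": -95, "dx": 230, "dy": -147, "az": -0.05, "jaw": -1}
    - {"dz": -95, "dx": 260, "dy": -167, "az": -0.05, "jaw": -1}
    - {"dz": -95, "dx": 290, "dy": -186, "az": -0.05, "jaw": -1}
    - {"dz": -95, "dx": 315, "dy": -202, "az": -0.05, "jaw": -1}
    - {"dz": -95, "dx": 332, "dy": -213, "az": -0.05, "jaw": -1}
    - {"dz": -95, "dx": 340, "dy": -218, "az": -0.05, "jaw": -1}
    - {"dz": -95, "dx": 340, "dy": -218, "az": -0.05, "jaw": -1}
    - {"dz": -95, "dx": 340, "dy": -218, "az": -0.05, "jaw": -1}

```text
$.increments[0]: bad value
```

Run:
```python
from h import *
s=manip.get_state(); print(s["time"],s["ee_pos"],s["tcp_rot"],s["width"],s["wrist_force"])
ims=[]
for n in("side","top","wrist"):
    c=eyes.camera(n); ims.append(c["frame"])
    if n!="wrist":
        q=P(c)@[*s["ee_pos"],1]; print(n,q[:2]/q[2])
a=cv2.resize(ims[0][20:190,160:330],(390,390)); 
cv2.imwrite("pics/m1.png",np.hstack([a,cv2.resize(ims[2],(400,390))])[...,::-1])
```

```text
0.1 [ 0.2822025  -0.55706182  0.23031333] [-3.13987884e+00 -2.13968781e-04  4.68804992e-01] 1.0037824158443098 [0.27838793 0.14439537 1.33682581]
side [246.08452606   8.72271841]
top [519.71392271 309.68839339]
```

View pics/m1.png

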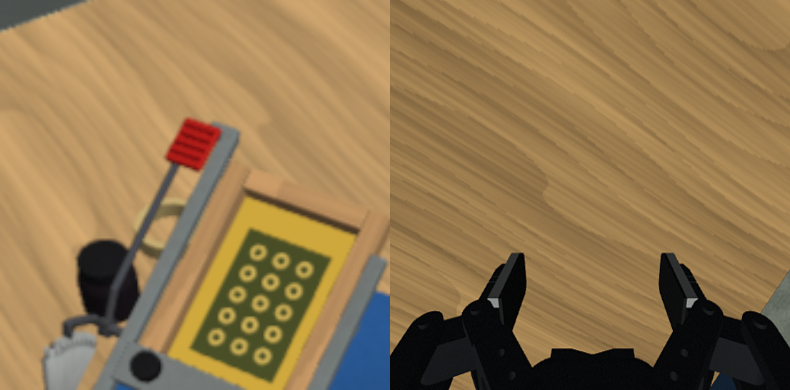

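The move was refused, so this still shows the start: the paddle sits on the lever at the end of the right arm. I'll resend it with every field filled in.

drive_tool:
  increments:
    - {"dx": 0, "dy": 0, "dz": -40, "ax": 0, "ay": 0, "az": 0, "jaw": -1}
    - {"dx": 0, "dy": 0, "dz": -80, "ax": 0, "ay": 0, "az": 0, "jaw": -1}
    - {"dx": 20, "dy": -13, "dz": -95, "ax": 0, "ay": 0, "az": -0.05, "jaw": -1}
    - {"dx": 50, "dy": -32, "dz": -95, "ax": 0, "ay": 0, "az": -0.05, "jaw": -1}
    - {"dx": 80, "dy": -51, "dz": -95, "ax": 0, "ay": 0, "az": -0.05, "jaw": -1}
    - {"dx": 110, "dy": -71, "dz": -95, "ax": 0, "ay": 0, "az": -0.05, "jaw": -1}
    - {"dx": 140, "dy": -90, "dz": -95, "ax": 0, "ay": 0, "az": -0.05, "jaw": -1}
    - {"dx": 170, "dy": -109, "dz": -95, "ax": 0, "ay": 0, "az": -0.05, "jaw": -1}
    - {"dx": 200, "dy": -128, "dz": -95, "ax": 0, "ay": 0, "az": -0.05, "jaw": -1}
    - {"dx": 230, "dy": -147, "dz": -95, "ax": 0, "ay": 0, "az": -0.05, "jaw": -1}
    - {"dx": 260, "dy": -167, "dz": -95, "ax": 0, "ay": 0, "az": -0.05, "jaw": -1}
    - {"dx": 290, "dy": -186, "dz": -95, "ax": 0, "ay": 0, "az": -0.05, "jaw": -1}
    - {"dx": 315, "dy": -202, "dz": -95, "ax": 0, "ay": 0, "az": -0.05, "jaw": -1}
    - {"dx": 332, "dy": -213, "dz": -95, "ax": 0, "ay": 0, "az": -0.05, "jaw": -1}
    - {"dx": 340, "dy": -218, "dz": -95, "ax": 0, "ay": 0, "az": -0.05, "jaw": -1}
    - {"dx": 340, "dy": -218, "dz": -95, "ax": 0, "ay": 0, "az": -0.05, "jaw": -1}
    - {"dx": 340, "dy": -218, "dz": -95, "ax": 0, "ay": 0, "az": -0.05, "jaw": -1}

```text
time: 1.67
ee_pos: [0.487, -0.2098, 0.3262]
tcp_rot: [3.141, 0.001, 0.52]
wrist_force: [-0.1, -0.4, 0.1]
width: -0.002
gripper_force: 0.0
```

```bash
cat > look.py <<'E'
import sys
from h import *
s=manip.get_state(); print(s["time"],s["ee_pos"],s["tcp_rot"],s["width"],s["wrist_force"])
ims=[]
for n in("side","wrist"):
    c=eyes.camera(n); ims.append(c["frame"])
    if n!="wrist":
        q=P(c)@[*s["ee_pos"],1]; print(n,q[:2]/q[2])
a=cv2.resize(ims[0][20:190,160:330],(390,390)); 
cv2.imwrite(sys.argv[1],np.hstack([a,cv2.resize(ims[1],(400,390))])[...,::-1])
E
python3 look.py pics/m2.png
```

```text
1.6667 [ 0.48702947 -0.20975489  0.32618924] [3.14142694e+00 6.72685952e-04 5.19618634e-01] -0.001782934008169153 [-0.13342182 -0.41057888  0.05250142]
side [241.61603     64.80216038]
```

View pics/m2.png

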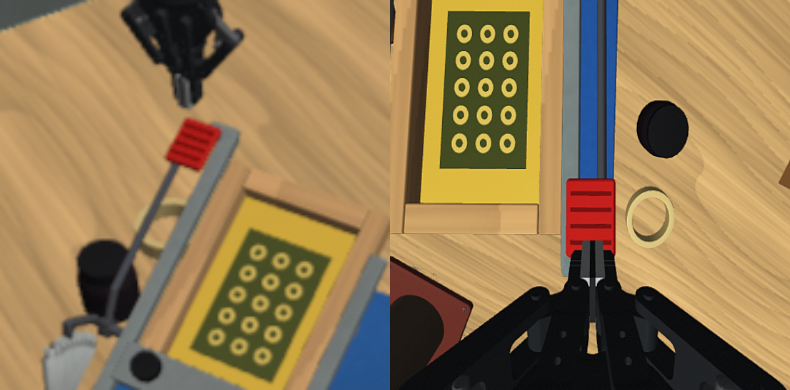

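The closed fingertips are straight over the paddle, with the jar and tape well clear. Next I'll descend to contact and press the lever.

drive_tool:
  increments:
    - {"dx": 0, "dy": 0, "dz": 12, "ax": 0, "ay": 0, "az": 0, "jaw": -1}
    - {"dx": 0, "dy": 0, "dz": 24, "ax": 0, "ay": 0, "az": 0, "jaw": -1}
    - {"dx": 0, "dy": 0, "dz": 34, "ax": 0, "ay": 0, "az": 0, "jaw": -1}
    - {"dx": 0, "dy": 0, "dz": 40, "ax": 0, "ay": 0, "az": 0, "jaw": -1}
    - {"dx": 0, "dy": 0, "dz": 44, "ax": 0, "ay": 0, "az": 0, "jaw": -1}
    - {"dx": -1, "dy": 0, "dz": 48, "ax": 0, "ay": 0, "az": 0, "jaw": -1}
    - {"dx": -3, "dy": 0, "dz": 52, "ax": 0, "ay": 0, "az": 0, "jaw": -1}
    - {"dx": -5, "dy": 0, "dz": 56, "ax": 0, "ay": 0, "az": 0, "jaw": -1}
    - {"dx": -7, "dy": 0, "dz": 60, "ax": 0, "ay": 0, "az": 0, "jaw": -1}
    - {"dx": -8, "dy": 0, "dz": 63, "ax": 0, "ay": 0, "az": 0, "jaw": -1}
    - {"dx": -8, "dy": 0, "dz": 63, "ax": 0, "ay": 0, "az": 0, "jaw": -1}

```text
time: 2.68
ee_pos: [0.4802, -0.2138, 0.2645]
tcp_rot: [3.14, -0.0, 0.519]
wrist_force: [-3.2, 2.3, 7.7]
width: -0.0
gripper_force: 3.4
```

```bash
python3 look.py pics/m3.png
```

```text
2.6833 [ 0.48016356 -0.2138204   0.26451969] [ 3.14025198e+00 -4.13406151e-05  5.18717770e-01] -0.00032883151044780547 [-3.15226515  2.32858398  7.72009305]
side [245.21684056  84.10326427]
```

View pics/m3.png

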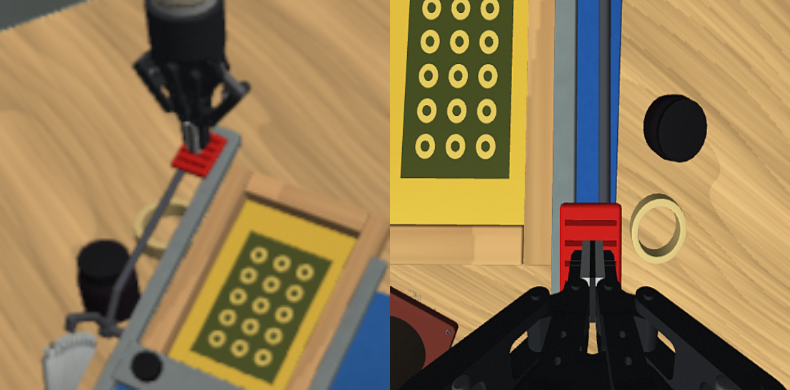

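The fingertips are on the front half of the paddle (about (195,145) in the left crop), pushing with about 8 N. I'll follow the arc down.

drive_tool:
  increments:
    - {"dx": -1, "dy": 0, "dz": 3, "ax": 0, "ay": 0, "az": 0, "jaw": -1}
    - {"dx": -2, "dy": 0, "dz": 6, "ax": 0, "ay": 0, "az": 0, "jaw": -1}
    - {"dx": -3, "dy": 0, "dz": 9, "ax": 0, "ay": 0, "az": 0, "jaw": -1}
    - {"dx": -4, "dy": 0, "dz": 12, "ax": 0, "ay": 0, "az": 0, "jaw": -1}
    - {"dx": -6, "dy": 0, "dz": 16, "ax": 0, "ay": 0, "az": 0, "jaw": -1}
    - {"dx": -7, "dy": 0, "dz": 20, "ax": 0, "ay": 0, "az": 0, "jaw": -1}
    - {"dx": -9, "dy": 0, "dz": 24, "ax": 0, "ay": 0, "az": 0, "jaw": -1}
    - {"dx": -10, "dy": 0, "dz": 28, "ax": 0, "ay": 0, "az": 0, "jaw": -1}
    - {"dx": -10, "dy": 0, "dz": 28, "ax": 0, "ay": 0, "az": 0, "jaw": -1}

```text
time: 3.53
ee_pos: [0.4714, -0.2194, 0.2365]
tcp_rot: [3.139, 0.001, 0.519]
wrist_force: [-3.2, -1.1, 7.5]
width: -0.0
gripper_force: 3.5
```

```bash
python3 look.py pics/m4.png
```

```text
3.5333 [ 0.4714219  -0.21941218  0.23649551] [3.13925147e+00 6.59960441e-04 5.18568294e-01] -0.0002615619237200384 [-3.23981911 -1.12326252  7.53171711]
side [247.90824836  90.59233207]
```

View pics/m4.png

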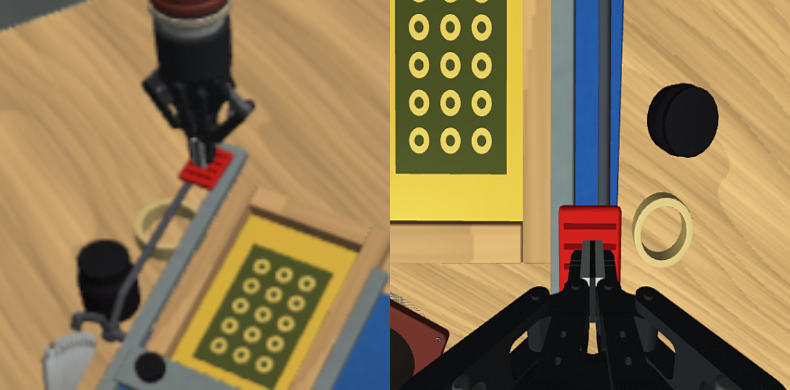

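The screen is following down at about 7.5 N, so I'll continue.

drive_tool:
  increments:
    - {"dx": -1, "dy": 0, "dz": 4, "ax": 0, "ay": 0, "az": 0, "jaw": -1}
    - {"dx": -2, "dy": 0, "dz": 8, "ax": 0, "ay": 0, "az": 0, "jaw": -1}
    - {"dx": -3, "dy": 0, "dz": 12, "ax": 0, "ay": 0, "az": 0, "jaw": -1}
    - {"dx": -5, "dy": 0, "dz": 16, "ax": 0, "ay": 0, "az": 0, "jaw": -1}
    - {"dx": -6, "dy": 0, "dz": 20, "ax": 0, "ay": 0, "az": 0, "jaw": -1}
    - {"dx": -7, "dy": 0, "dz": 24, "ax": 0, "ay": 0, "az": 0, "jaw": -1}
    - {"dx": -8, "dy": 0, "dz": 28, "ax": 0, "ay": 0, "az": 0, "jaw": -1}
    - {"dx": -9, "dy": 0, "dz": 32, "ax": 0, "ay": 0, "az": 0, "jaw": -1}
    - {"dx": -10, "dy": 0, "dz": 36, "ax": 0, "ay": 0, "az": 0, "jaw": -1}
    - {"dx": -11, "dy": 0, "dz": 40, "ax": 0, "ay": 0, "az": 0, "jaw": -1}
    - {"dx": -12, "dy": 0, "dz": 45, "ax": 0, "ay": 0, "az": 0, "jaw": -1}
    - {"dx": -13, "dy": 0, "dz": 50, "ax": 0, "ay": 0, "az": 0, "jaw": -1}
    - {"dx": -14, "dy": 0, "dz": 55, "ax": 0, "ay": 0, "az": 0, "jaw": -1}
    - {"dx": -15, "dy": 0, "dz": 60, "ax": 0, "ay": 0, "az": 0, "jaw": -1}
    - {"dx": -16, "dy": 0, "dz": 65, "ax": 0, "ay": 0, "az": 0, "jaw": -1}
    - {"dx": -17, "dy": 0, "dz": 70, "ax": 0, "ay": 0, "az": 0, "jaw": -1}
    - {"dx": -17, "dy": 0, "dz": 74, "ax": 0, "ay": 0, "az": 0, "jaw": -1}
    - {"dx": -18, "dy": 0, "dz": 78, "ax": 0, "ay": 0, "az": 0, "jaw": -1}
    - {"dx": -18, "dy": 0, "dz": 80, "ax": 0, "ay": 0, "az": 0, "jaw": -1}
    - {"dx": -18, "dy": 0, "dz": 80, "ax": 0, "ay": 0, "az": 0, "jaw": -1}

```text
time: 5.3
ee_pos: [0.4557, -0.2286, 0.1562]
tcp_rot: [3.14, 0.001, 0.519]
wrist_force: [-5.1, -3.0, 6.6]
width: 0.003
gripper_force: 3.4
```

```bash
python3 look.py pics/m5.png
```

```text
5.3 [ 0.45565432 -0.22864566  0.15620643] [3.13956082e+00 1.49729386e-03 5.18718755e-01] 0.0029146605622789663 [-5.07400882 -3.00140845  6.61737522]
side [253.22847343 110.14111653]
```

View pics/m5.png

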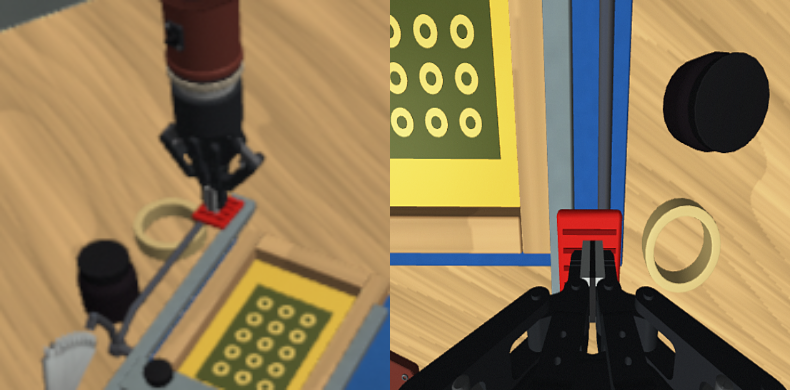

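The screen is nearly level and the fingers are still on the paddle. The last 20 mm or so goes gently.

drive_tool:
  increments:
    - {"dx": -1, "dy": 0, "dz": 3, "ax": 0, "ay": 0, "az": 0, "jaw": -1}
    - {"dx": -1, "dy": 0, "dz": 6, "ax": 0, "ay": 0, "az": 0, "jaw": -1}
    - {"dx": -2, "dy": 0, "dz": 9, "ax": 0, "ay": 0, "az": 0, "jaw": -1}
    - {"dx": -2, "dy": 0, "dz": 11, "ax": 0, "ay": 0, "az": 0, "jaw": -1}
    - {"dx": -3, "dy": 0, "dz": 13, "ax": 0, "ay": 0, "az": 0, "jaw": -1}
    - {"dx": -3, "dy": 0, "dz": 15, "ax": 0, "ay": 0, "az": 0, "jaw": -1}
    - {"dx": -3, "dy": 0, "dz": 17, "ax": 0, "ay": 0, "az": 0, "jaw": -1}
    - {"dx": -3, "dy": 0, "dz": 17, "ax": 0, "ay": 0, "az": 0, "jaw": -1}

```text
time: 6.07
ee_pos: [0.4542, -0.2295, 0.1396]
tcp_rot: [3.139, -0.001, 0.519]
wrist_force: [-1.1, 0.1, 6.8]
width: -0.002
gripper_force: 3.4
```

drive_tool:
  increments:
    - {"dx": 0, "dy": 0, "dz": 1, "ax": 0, "ay": 0, "az": 0, "jaw": -1}
    - {"dx": 0, "dy": 0, "dz": 2, "ax": 0, "ay": 0, "az": 0, "jaw": -1}
    - {"dx": 0, "dy": 0, "dz": 3, "ax": 0, "ay": 0, "az": 0, "jaw": -1}
    - {"dx": 0, "dy": 0, "dz": 4, "ax": 0, "ay": 0, "az": 0, "jaw": -1}
    - {"dx": 0, "dy": 0, "dz": 4, "ax": 0, "ay": 0, "az": 0, "jaw": -1}

```text
time: 6.48
ee_pos: [0.4541, -0.2296, 0.1357]
tcp_rot: [3.139, -0.001, 0.519]
wrist_force: [-2.6, -1.1, 8.1]
width: -0.0
gripper_force: 3.8
```

drive_tool:
  increments:
    - {"dx": 0, "dy": 0, "dz": 1, "ax": 0, "ay": 0, "az": 0, "jaw": -1}
    - {"dx": 0, "dy": 0, "dz": 2, "ax": 0, "ay": 0, "az": 0, "jaw": -1}
    - {"dx": 0, "dy": 0, "dz": 2, "ax": 0, "ay": 0, "az": 0, "jaw": -1}

```text
time: 6.73
ee_pos: [0.4541, -0.2298, 0.1346]
tcp_rot: [3.139, -0.0, 0.519]
wrist_force: [-5.4, 0.6, 14.7]
width: 0.004
gripper_force: 7.2
```

drive_tool:
  increments:
    - {"dx": 0, "dy": 0, "dz": 1, "ax": 0, "ay": 0, "az": 0, "jaw": -1}
    - {"dx": 0, "dy": 0, "dz": 1, "ax": 0, "ay": 0, "az": 0, "jaw": -1}

```text
time: 6.9
ee_pos: [0.4541, -0.2299, 0.1342]
tcp_rot: [3.139, -0.0, 0.519]
wrist_force: [-6.7, 2.5, 18.4]
width: 0.001
gripper_force: 9.2
```

On the stop: the force rises steeply and z matches the expected 0.135. I'll retreat slowly at first, then straight up.

drive_tool:
  increments:
    - {"dx": 0, "dy": 0, "dz": -3, "ax": 0, "ay": 0, "az": 0, "jaw": -1}
    - {"dx": 0, "dy": 0, "dz": -7, "ax": 0, "ay": 0, "az": 0, "jaw": -1}
    - {"dx": 0, "dy": 0, "dz": -12, "ax": 0, "ay": 0, "az": 0, "jaw": -1}
    - {"dx": 0, "dy": 0, "dz": -17, "ax": 0, "ay": 0, "az": 0, "jaw": -1}
    - {"dx": 0, "dy": 0, "dz": -22, "ax": 0, "ay": 0, "az": 0, "jaw": -1}
    - {"dx": 0, "dy": 0, "dz": -27, "ax": 0, "ay": 0, "az": 0, "jaw": -1}
    - {"dx": 0, "dy": 0, "dz": -35, "ax": 0, "ay": 0, "az": 0, "jaw": -1}
    - {"dx": 0, "dy": 0, "dz": -50, "ax": 0, "ay": 0, "az": 0, "jaw": -1}
    - {"dx": 0, "dy": 0, "dz": -75, "ax": 0, "ay": 0, "az": 0, "jaw": -1}
    - {"dx": 0, "dy": 0, "dz": -100, "ax": 0, "ay": 0, "az": 0, "jaw": -1}
    - {"dx": 0, "dy": 0, "dz": -120, "ax": 0, "ay": 0, "az": 0, "jaw": -1}
    - {"dx": 0, "dy": 0, "dz": -120, "ax": 0, "ay": 0, "az": 0, "jaw": -1}
    - {"dx": 0, "dy": 0, "dz": -120, "ax": 0, "ay": 0, "az": 0, "jaw": -1}

```text
time: 7.98
ee_pos: [0.4535, -0.2292, 0.2524]
tcp_rot: [3.14, -0.0, 0.519]
wrist_force: [-0.6, -0.4, 0.3]
width: 0.001
gripper_force: 0.0
```

```bash
python3 look.py pics/m6.png
python3 - <<'E'
from h import *
c=eyes.camera("side")
for r in red(c["frame"])[0]: print(r)
# expected paddle centre, arm 0 lever 0
yaw=.5185;o=np.array([.5094,-.0554])
for z,n in((.16,"free"),(.16+.335*.03,"0.03 up"),(.16-.025,"pressed")):
    l=np.array([.2-.335,-.1225]); w=o+[np.cos(yaw)*l[0]-np.sin(yaw)*l[1],np.sin(yaw)*l[0]+np.cos(yaw)*l[1]]
    q=P(c)@[*w,z,1]; print(n,q[:2]/q[2])
E
```

```text
7.9833 [ 0.45349906 -0.22915271  0.2523764 ] [ 3.14001401e+00 -3.46110328e-04  5.18734731e-01] 0.0008313260461624893 [-0.59594739 -0.38141122  0.28510853]
side [251.66687742  80.88040804]
([74, 93, 79, 51, 489], [116.7, 116.7])
([243, 103, 23, 17, 225], [254.2, 110.8])
free [254.0264231  108.67687156]
0.03 up [253.81671515 105.8329777 ]
pressed [254.53521782 115.57674427]
```

View pics/m6.png

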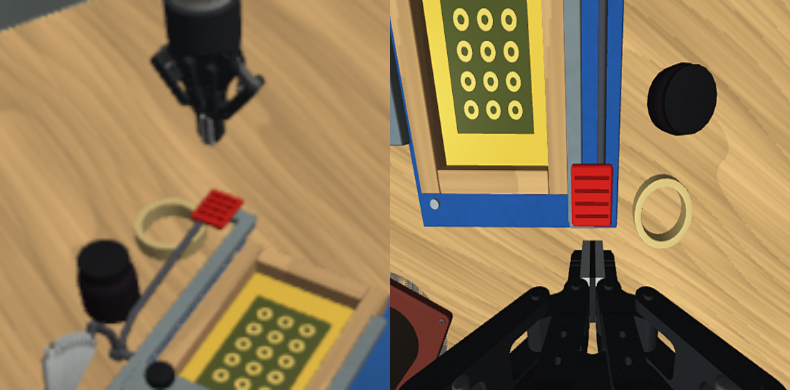

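The screen is level. The paddle has sprung back to (254,111), against an expected (254,109), and the hand is clear with the jar and tape where they were. Handing in.

```bash
python3 -c "
from station import manip
print(manip.job_done())"
```

```text
the job is handed in; nothing more can be done
None
```

The paddle was pressed, the screen lowered to its stops with about 18 N at the last push, the lever seen sprung back and the hand withdrawn; the job is handed in, but no verdict came back.

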